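# Lock the trap canister under the gas purifier head

### The arm

A 7-joint arm with a two-finger parallel gripper is mounted at the origin on the work surface. World frame = base frame: x ahead of the robot, y to its left, z up, the work surface at z = 0. Lengths are in m, angles in rad, forces in N, time in s.
With the tool pointing down it reaches from about 0.4 to 0.85 m from the base axis. Payload 10.4 kg.
Tool frame: the origin (TCP) lies on the centre line of the jaws, within the pads' length; the fingertips stand 8 mm ahead of it and the grasp point (between the pads) lies 11 mm behind it (r.finger_overhang is the distance from the TCP to the fingertips, in m); z points along the fingers, y is the line along which they close (so a half turn about z gives the same grasp; the last joint's range is limited). The gripper opens to 87 mm and grips with 3 to 60 N. Pads are 19 mm wide; open, the fingers measure 117 mm over their backs; the gripper's body (75 mm by 190 mm) begins 51 mm behind the grasp point.
Start: joints at [1.257, 0.332, -0.065, 1.46, 0.022, 1.35, -0.088], TCP at [0.179, -0.599, 0.231] pointing down, gripper open.
Joint ranges: [-2.6, 2.6], [-0.5, 2.12], [-1.47, 1.34], [0.16, 2.42], [-1.27, 4.41], [0.06, 2.06], [-2.6, 2.6]. Speed limits (rad/s): [2.22, 2.22, 2.79, 2.79, 3.14, 3.14, 3.14].

### API

Orientations are given as a unit quaternion [x, y, z, w].
In Python, from bench import r, vision gives the robot as it stands.
- The arm moves only by the tool drive_tool, never from a script. Its argument "series" is a list of rows, each a list of 2 entries, a list of its own where there are three numbers: the shift along the world's x, y, z in cm, then the turn about the world's z in degrees. A call has exactly 10 rows; each row shifts and turns the commanded pose from where the row before left it; what a row does not reach is not made up. A row lasts 1/8 s, in which the tool goes at most 62.5 mm and 10.7 degrees, less where a joint would pass 70% of its speed; a pose out of reach is approached as far as the arm can. A call with a gripper value outside its range is refused whole. "hand" is the closure, from 0 (fully open) to 1 (shut), set as the call begins (left out, the last holds). The fingers move at their own pace and stop on an object; "newtons" is the grip in N (left out, the last holds). Time passes only in rows, so rows that do not move let the fingers close, or fill a call up. It gives the time, the measured TCP pose, the force, the opening and the grip force at its end, in the units of the state.
- r.read_state(): the state, without advancing time (a new reading comes with each control period).
- vision.camera(name): name is "scene" or "side" or "wrist"; returns a dict with "color" (420x560x3 uint8, red, green, blue), "intrinsics" (3x3 intrinsics, pixels), "R" (3x3) and "t" (3): a world point X has camera coordinates R X + t; the wrist camera has in their place "mount" (4x4, takes a point from camera to tool coordinates, whose origin is the TCP and whose axes are the flange's). Camera axes: x right, y down, z forward; pixel columns grow to the right and rows downward; lengths in m; the calibration is good to about 2 mm. A picture is of the moment at which its call begins: read the wrist's pose just before it. There is no depth.
- r.close_job(): hands the job in; it is judged then, once.
The state is a dict: "time": time; "joint_positions": joint angles; "joint_vel": joint speeds; "joint_torque": joint torques, N m; "ee_pos": TCP position; "eef_rot": TCP orientation; "ft_force": force on the tool from outside, world axes, zero at the start; "torque": the same for the moment, N m; "width": finger opening in m; "grip_force": force on a finger pad.
Only numpy, scipy, OpenCV 4.12 (cv2) and the standard library are available. Lean on these libraries where they do the work, as an engineer would, in place of code of your own. Each camera call takes 0.05 s, during which the arm holds its last target. There are 200 camera calls.

### The job

Take the aluminium trap canister by the black grip on its handle and bring it under the white purifier head on the stand. Pressing up only gently (under 25 N), turn it to feel for the hidden slots until its lugs slip in, push it up against the spring, twist it anticlockwise (seen from above) to the stop, and let it settle down into its lock so that it hangs there by itself. Do not force it, and leave the other things on the bench where they are.

Things in the scene. Friction and masses are not known exactly. Their poses are not given: they have to be found in the camera images.
- canister: Loose round aluminium canister standing upright, about 0.3 kg, centre of mass on its axis. Origin: centre of its underside, z up. Sizes in mm: body radius 31; flat shoulder at height 70; steel neck radius 25 above it, tapering from 88 to a flat nose of radius 16 at 97. A C-shaped 9 mm bar handle leaves the body on its -y side, rises 66 from the axis and returns over the top.
- grip (a point): Centre of the canister's black grip block, on the canister's axis at height 197: 20 mm wide in the canister's x, 40 long in y, from height 178 to 216. Pinch it across x from above, tips down to about 183. Below it the handle's bar runs from the axis to -y (underside at height 171); the C of the handle is open towards +y. Axes as the canister's.
- lugs (a point): On the canister's axis at mid height of its three lugs (84.5 mm). The lugs stick out of the neck to radius 33, are 10 mm wide and 5 high (height 82 to 87), at 90, 210 and 330 degrees from the canister's x axis. Axes as the canister's. Turning freely in the head takes under 0.15 N m; 0.25 N m means the stop is felt.
- filter_head: Fixed purifier stand; place and yaw vary. Origin: on the bench, below the head's axis; z up. Sizes in mm: base plate 12 high, reaching 75 in +x and -x, 70 in -y, 180 in +y; column 50 square, axis 145 away in +y, 197 high, with an arm to the round white head of radius 46, from height 150 to 193. Bring the canister in from -y: the handle's bar passes over the head, its leg on the -y side.
- socket (a point): Centre of the head's underside, 150 mm above the stand's origin, axes as the stand's. Bore radius 27 with three hidden slots: the lugs fit when canister yaw minus stand yaw has a value between -0.8 and 0 rad, new each time, play 0.07 either way. Beside the slots the lugs stop with the canister's origin 63 above the stand's; in the slots it rises to 80, where the shoulder meets the head.
- plunger_face (a point): Face of the spring plunger inside the head at rest, 162 mm above the stand's origin; yields upward, 3 N, then 5 N at 10 mm. With canister origin 77 to 79.5 mm above the stand's, it turns anticlockwise seen from above (yaw growing) about 0.85 rad from the slots to a solid stop; let down there it drops into notches and hangs at 71 (locked). On the ledge before the notches it rests at 76: not locked.
- reagent_bottle: Amber bottle with blue cap and yellow label, radius 38, 170 high, origin under its centre. Bystander.
- beaker: Empty glass beaker, radius 34, 85 high, origin under its centre. Bystander.
- vial_rack: White tray of small vials, 90 x 160 x 49 high, origin under its centre. Bystander.
- jar: Clear jar with white lid, radius 30, 75 high, origin under its centre. Bystander.
Things that resemble listed ones, but are neither listed nor needed, are in the scene too. Leave any purple or turquoise look-alike of the canister alone.

How it is judged:
On the way, in this order (a step that is already met when the one before it is completed fails the run):
1. the canister is lifted off the bench (height (world z) of canister above 0.02 m), for 0.1 s.
2. the canister is under the head with its lugs pushed up through the slots, above the ledges (z of canister in the frame of filter_head above 0.0745 m and horizontal distance between canister and filter_head below 0.005 m), for 0.1 s.
At the end, for the whole second after the job is handed in: The canister hangs by itself under the head, its lugs settled in the lock notches: its origin 68.5 to 73.5 mm above the stand's origin, within 4 mm of the head's axis, within 0.08 rad of upright, at rest (z of canister in the frame of filter_head between 0.0685 and 0.0735 m and horizontal distance between canister and filter_head below 0.004 m and angle between canister's own z axis and vertical below 0.08 rad and linear speed of canister below 0.01 m/s and angular speed of canister below 0.1 rad/s); the robot touches nothing.
It fails at once if the canister is forced: more than 60 N of contact between canister and purifier stand (the snap as it drops into its lock, between 67 and 74.5 mm above the stand's origin, is not counted) (contact force between canister and filter_head above 60 N and (z of canister in the frame of filter_head below 0.067 m or z of canister in the frame of filter_head above 0.0745 m)).
It fails at once if a bystander (bottle, beaker, vial rack, jar) is moved by more than 20 mm (distance of any of reagent_bottle, beaker, vial_rack, jar from where it was at the start of the episode above 0.02 m).
It also fails if it takes over 72 s, if anything falls off the work surface, if the arm or the gripper's body presses on something with over 40 N, if the wrist force passes 120 N, or if a joint passes its speed limit or range.

## Working session

There is one attempt and no reset: what is moved stays moved. The work goes in short steps, Python scripts to look and compute and a tool call to move; the robot and the scene stay as the last step left them, time stands still between calls to the robot, and variables do not carry over. Pictures are saved under pics/ and viewed, at most 10 in all, crops included, and the job is handed in when it is done.

Besides the shell and the picture viewer there is one more tool, called after "Emit:" as name([rows], argument=value, ...), one row to a line, values as JSON. drive_tool: Moves the arm, as the interface text tells. Its arguments: {"type":"object","properties":{"series":{"type":"array"},"hand":{"type":"number"},"newtons":{"type":"number"}},"required":["series"]}

```bash
mkdir -p pics
python3 - <<'E'
from bench import r, vision
import cv2,numpy as np,pickle
s=r.read_state(); print(s)
d={}
for n in("scene","side","wrist"):
    c=vision.camera(n); d[n]=c; cv2.imwrite(f"pics/{n}0.png",c["color"][:,:,::-1])
    print(n,{k:np.round(v,4).tolist() for k,v in c.items() if k!="color"})
d["state"]=s
pickle.dump(d,open("d0.pkl","wb"))
E
```

```text
{'time': 0.0, 'joint_positions': array([ 1.25737108,  0.33284568, -0.0647153 ,  1.46095515,  0.02160251,
        1.34990965, -0.08851535]), 'joint_vel': array([ 2.57112982e-04, -1.21948424e-03, -4.78220369e-05,  1.43535231e-04,
       -2.30602166e-04, -1.27821857e-03,  1.13785680e-03]), 'joint_torque': array([-2.21615501e-04, -6.23252320e+01,  2.47326004e-02, -3.89892662e+01,
       -6.13116869e-02,  3.96941090e-02,  1.58159460e-04]), 'ee_pos': array([ 0.17910564, -0.59838422,  0.22976373]), 'eef_rot': array([ 9.89444433e-01,  1.44911038e-01, -1.35166815e-04, -6.98075980e-04]), 'ft_force': array([ 0.19317597,  0.4430051 , -0.38610275]), 'torque': array([-0.01701244,  0.02332331,  0.00296497]), 'grip_force': 0.0, 'width': 0.08678475713161769}
scene {'intrinsics': [[447.5996, 0.0, 276.4691], [0.0, 447.5996, 208.4855], [0.0, 0.0, 1.0]], 'R': [[-0.542, 0.8403, 0.0124], [0.641, 0.4229, -0.6406], [-0.5435, -0.3392, -0.7678]], 't': [0.3474, -0.2431, 1.737]}
side {'intrinsics': [[521.4527, 0.0, 282.75], [0.0, 521.4527, 202.2875], [0.0, 0.0, 1.0]], 'R': [[0.9982, -0.0574, 0.0147], [-0.0293, -0.6945, -0.7189], [0.0515, 0.7172, -0.695]], 't': [-0.549, 0.0678, 1.7502]}
wrist {'intrinsics': [[324.4293, 0.0, 278.7596], [0.0, 324.4293, 211.5698], [0.0, 0.0, 1.0]], 'mount': [[0.0012, -0.9526, -0.3042, 0.0852], [1.0, 0.0013, -0.0001, 0.0006], [0.0005, -0.3042, 0.9526, -0.1533], [0.0, 0.0, 0.0, 1.0]]}
```

View pics/scene0.png

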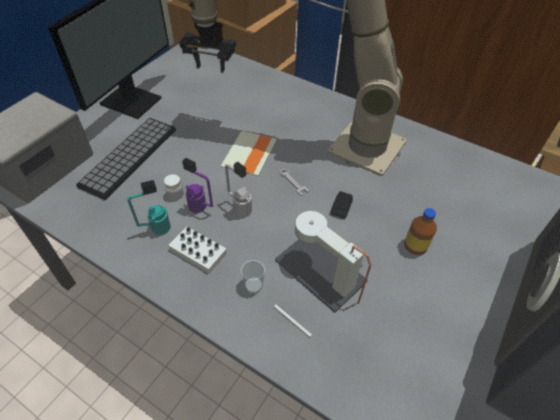

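View pics/side0.png

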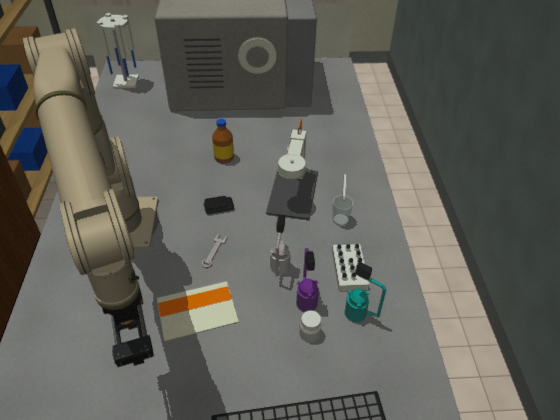

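Scene shows the aluminium canister at (242,200), its grip at (240,170), the white head at (311,226). Side shows the canister at (281,258), grip at (281,222), head at (291,167). Purple and turquoise are the decoys.

Run:
```python
import cv2,numpy as np,pickle
d=pickle.load(open("d0.pkl","rb"))
A=d["scene"]["color"];B=d["side"]["color"]
def crop(I,x,y,w=100,h=75): return cv2.resize(I[y:y+h,x:x+w],(400,300),interpolation=cv2.INTER_CUBIC)
m=np.vstack([np.hstack([crop(A,195,150),crop(A,270,205,120,90+10)]),np.hstack([crop(B,230,205),crop(B,250,125,120,100)])])
cv2.imwrite("pics/mos0.png",m[:,:,::-1])
```

```text
(no output)
```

View pics/mos0.png

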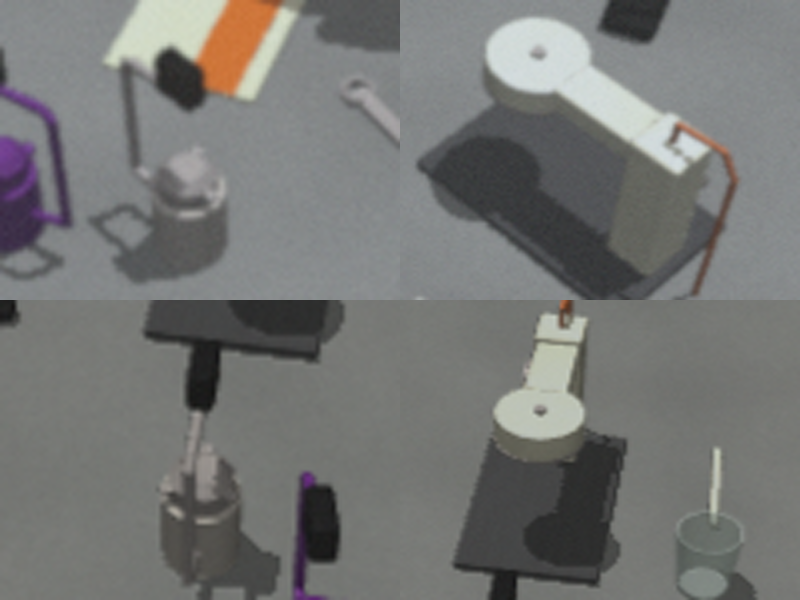

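Mosaic: scene grip ≈(240,169), side grip ≈(281,224); head's centre dot is at scene (311.4,222.3), side (292,161.7); base plate corners visible in side at about (266.5,214) and (310,219).

```bash
cat > h.py <<'E'
import numpy as np,cv2,pickle
from scipy.spatial.transform import Rotation as Ro
def ray(c,px):
    K=c["intrinsics"]; v=np.linalg.solve(K,[px[0],px[1],1.]); return -c["R"].T@c["t"], c["R"].T@v
def onz(c,px,z):
    o,v=ray(c,px); return o+v*(z-o[2])/v[2]
def tri(*cp):
    A=np.zeros((3,3));b=np.zeros(3)
    for c,p in cp:
        o,v=ray(c,p); v=v/np.linalg.norm(v); P=np.eye(3)-np.outer(v,v); A+=P;b+=P@o
    return np.linalg.solve(A,b)
def proj(c,X):
    q=c["intrinsics"]@(c["R"]@np.asarray(X)+c["t"]); return q[:2]/q[2]
def wristcam(c,s):
    T=np.eye(4);T[:3,:3]=Ro.from_quat(s["eef_rot"]).as_matrix();T[:3,3]=s["ee_pos"]
    M=np.linalg.inv(T@c["mount"]); return dict(color=c["color"],intrinsics=c["intrinsics"],R=M[:3,:3],t=M[:3,3])
def blob(c,roi,f):
    x,y,w,h=roi; I=c["color"][y:y+h,x:x+w].astype(int); m=f(I).astype(np.uint8)
    n,l,st,ce=cv2.connectedComponentsWithStats(m); i=1+np.argmax(st[1:,4])
    return ce[i]+[x,y],st[i]+np.array([x,y,0,0,0]),(l==i)
E
python3 - <<'E'
from h import *
d=pickle.load(open("d0.pkl","rb"));A=d["scene"];B=d["side"]
np.set_printoptions(precision=4,suppress=True)
dk=lambda I:I.max(2)<45
ga,sa,_=blob(A,(228,158,22,22),dk); gb,sb,_=blob(B,(272,212,20,24),dk)
print("grip",ga,sa,gb,sb,tri((A,ga),(B,gb)),onz(A,ga,.197),onz(B,gb,.197))
print("headdot",tri((A,(311.4,222.3)),(B,(292,161.7))))
for n,c,roi in(("A",A,(295,205,40,30)),("B",B,(276,150,32,20))):
    print(n,onz(c,(311.4,222.3) if n=="A" else (292,161.7),.193))
# column top (scene) and base corners
print("base corners side front",onz(B,(266.5,214),.012),onz(B,(310,219),.012), "left-back", onz(B,(250+490/10*3-0 if 0 else 277.2,171.5),.012))
print("scene left corner",onz(A,(275.5,260),.012), "scene right back",onz(A,(486-270 if 0 else 366,279),.012))
# canister body: project axis check
g=tri((A,ga),(B,gb))
for z in(0,.07,.097,.197): print(z,proj(A,[g[0],g[1],z]),proj(B,[g[0],g[1],z]))
# handle leg points (elbow): scene (226.5,166), side (278,..)
print("elbow scene z.175",onz(A,(226.5,166),.175))
s=d["state"];W=wristcam(d["wrist"],s)
print("wrist cam at",-W["R"].T@W["t"],"fwd",W["R"][2], "right",W["R"][0])
E
```

```text
grip [239. 171.] [236 169   7   5  11] [280.5537 222.6612] [275 214  11  19 121] [ 0.53   -0.2097  0.1931] [ 0.5347 -0.2075  0.197 ] [ 0.5286 -0.2123  0.197 ]
headdot [0.5801 0.0725 0.1865]
A [0.5826 0.0752 0.193 ]
B [0.5808 0.0629 0.193 ]
base corners side front [0.4949 0.007  0.012 ] [ 0.6406 -0.0229  0.012 ] left-back [0.5423 0.2266 0.012 ]
scene left corner [ 0.6414 -0.0035  0.012 ] scene right back [0.5494 0.2599 0.012 ]
0 [242.2963 210.8275] [280.2144 265.7083]
0.07 [241.3095 197.225 ] [280.4768 251.0397]
0.097 [240.9092 191.708 ] [280.5824 245.1372]
0.197 [239.3213 169.819 ] [280.9967 221.9814]
elbow scene z.175 [ 0.5215 -0.2669  0.175 ]
wrist cam at [ 0.2609 -0.5747  0.383 ] fwd [-0.2919 -0.0858 -0.9526] right [ 0.2879 -0.9577 -0.002 ]
```

Emit:
drive_tool([
  [[2,2.5,2],5],
  [[3.5,4,2],6.5],
  [[3.5,4,2],6.5],
  [[3.5,4,2],6.5],
  [[3.5,4,2],6.5],
  [[4,4.2,2],6.5],
  [[4,4.2,1],6.5],
  [[4,4.2,0],6.5],
  [[4,4.2,0],6.5],
  [[3,3.7,0],6],
], hand=0, newtons=50)

```text
time: 1.4
ee_pos: [0.5304, -0.2068, 0.3603]
eef_rot: [0.766, 0.642, 0.0, -0.0]
ft_force: [0.5, -0.5, 0.7]
width: 0.087
grip_force: 0.0
```

Run:
```python
from bench import r, vision
from h import *
s=r.read_state(); c=vision.camera("wrist"); pickle.dump((s,c),open("w1.pkl","wb"))
print(s["ee_pos"],s["eef_rot"],s["joint_positions"],s["ft_force"])
cv2.imwrite("pics/w1.png",c["color"][:,:,::-1])
```

```text
[ 0.53041628 -0.20677749  0.36031887] [ 7.66469426e-01  6.42280757e-01  1.15703846e-04 -1.86704494e-04] [ 0.72701199  0.21405637 -0.52502096  1.36404863  0.10628767  1.59164419
  0.03829847] [ 0.49353869 -0.50974789  0.70800985]
```

View pics/w1.png

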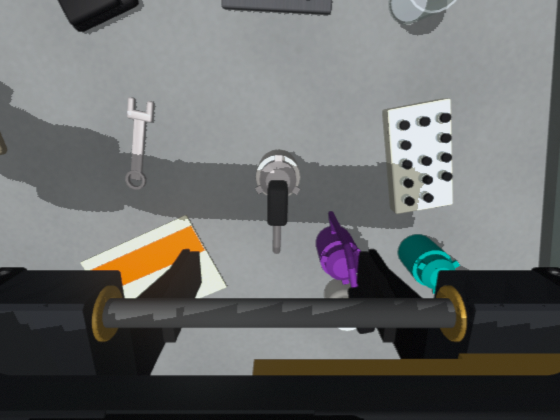

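Wrist view: black grip at (277,203), neck ring (278,178), handle leg below at (277,240); the stand's front edge is at the top (222–331, row 10); the purple decoy is close by at (340,245).

Run:
```python
from h import *
np.set_printoptions(precision=4,suppress=True)
s,c=pickle.load(open("w1.pkl","rb"));W=wristcam(c,s)
d=pickle.load(open("d0.pkl","rb"));A=d["scene"];B=d["side"]
ce,st,m=blob(W,(255,170,45,60),lambda I:I.max(2)<30)
print(ce,st)
ys,xs=np.nonzero(m)
for r0 in range(0,60,5):
    q=np.nonzero(m[r0])[0]
    if len(q): print(r0+170,q.min()+255,q.max()+255)
rect=cv2.minAreaRect(np.c_[xs,ys].astype(np.float32)+np.float32([255,170]));print(rect)
for z in(.197,.21,.216): print("grip",z,onz(W,ce,z))
gb=(280.6,222.7)
print("tri W,B",tri((W,ce),(B,gb)), "A",tri((W,ce),(A,(239.9,169.5)),(B,gb)))
# leg point low end & grip axis -> direction
print("leg top (277,250) z.17",onz(W,(277,248),.175))
print("purple grip",tri((A,(189.5,165)),(B,(310,261))),"turq grip",tri((A,(149,187)),(B,(363,271))))
print("jar",onz(A,(173,182),.075),"rack",onz(A,(197,243),.05))
```

```text
Traceback (most recent call last):
  File "h.py", line 19, in blob
    n,l,st,ce=cv2.connectedComponentsWithStats(m); i=1+np.argmax(st[1:,4])
                                                       ~~~~~~~~~^^^^^^^^^^
ValueError: attempt to get argmax of an empty sequence
```

Run:
```python
from h import *
np.set_printoptions(precision=4,suppress=True)
s,c=pickle.load(open("w1.pkl","rb"));W=wristcam(c,s)
d=pickle.load(open("d0.pkl","rb"));A=d["scene"];B=d["side"]
print(c["color"][203,262:292].max(1), c["color"][175:235:3,277].max(1))
ce,st,m=blob(W,(255,170,45,60),lambda I:I.max(2)<52)
print(ce,st)
ys,xs=np.nonzero(m)
for r0 in range(0,60,5):
    q=np.nonzero(m[r0])[0]
    if len(q): print(r0+170,q.min()+255,q.max()+255)
print(cv2.minAreaRect(np.c_[xs,ys].astype(np.float32)+np.float32([255,170])))
for z in(.197,.216): print("grip",z,onz(W,ce,z))
gb=(280.6,222.7)
print("tri W,B",tri((W,ce),(B,gb)), "A",tri((W,ce),(A,(239.9,169.5)),(B,gb)))
print("leg top z.175",onz(W,(277,248),.175))
print("purple grip",tri((A,(189.5,165)),(B,(310,261))),"turq grip",tri((A,(149,187)),(B,(363,271))))
print("jar",onz(A,(173,182),.075),"rack",onz(A,(197,243),.05))
```

```text
[96 96 97 97 94 62 37 35 37 39 40 41 41 42 41 41 41 40 41 40 40 40 39 35
 34 47 83 94 95 96] [139 137  35  33  33  39  41  42  41  41  41  40  40  40  39  40  39 116
 125 125]
[277.2545 202.6571] [268 181  20  45 837]
185 269 286
190 268 287
195 268 287
200 268 287
205 268 286
210 268 286
215 268 286
220 268 286
225 274 280
((277.5, 203.0), (44.0, 19.0), 90.0)
grip 0.197 [ 0.5288 -0.2138  0.197 ]
grip 0.216 [ 0.5299 -0.2085  0.216 ]
tri W,B [ 0.5288 -0.2135  0.1981] A [ 0.5282 -0.2118  0.1965]
leg top z.175 [ 0.5179 -0.2727  0.175 ]
purple grip [ 0.5979 -0.3526  0.1939] turq grip [ 0.7343 -0.3929  0.1936]
jar [ 0.6043 -0.4372  0.075 ] rack [ 0.7426 -0.2249  0.05  ]
```

Emit:
drive_tool([
  [[-0.16,-0.7,-2],0],
  [[0,0,-3],0],
  [[0,0,-3],0],
  [[0,0,-3],0],
  [[0,0,-2.5],0],
  [[0,0,-2],0],
  [[0,0,-1.3],0],
  [[0,0,0],0],
  [[0,0,0],0],
  [[0,0,0],0],
], hand=0)

```text
time: 2.7
ee_pos: [0.528, -0.2159, 0.1934]
eef_rot: [0.768, 0.641, 0.0, 0.001]
ft_force: [0.2, -0.6, -0.2]
width: 0.0871
grip_force: 0.0
```

Emit:
drive_tool([
  [[0,0,0],0],
  [[0,0,0],0],
  [[0,0,0],0],
  [[0,0,0],0],
  [[0,0,0],0],
  [[0,0,0],0],
  [[0,0,0],0],
  [[0,0,0],0],
  [[0,0,0],0],
  [[0,0,0],0],
], hand=1, newtons=50)

```text
time: 3.95
ee_pos: [0.5276, -0.2158, 0.1926]
eef_rot: [0.768, 0.641, -0.0, 0.0]
ft_force: [-0.6, -0.8, 0.9]
width: 0.0197
grip_force: 49.9
```

Emit:
drive_tool([
  [[0,0,1.5],0],
  [[0,0,2.5],0],
  [[0,0,3],0],
  [[0,0.5,3],0],
  [[0.5,2,3],0],
  [[0.5,3,3],0],
  [[0.5,3,3],0],
  [[0.5,2.5,3],0],
  [[0.2,1,1],0],
  [[0,0,0],0],
])

```text
time: 5.2
ee_pos: [0.5497, -0.0956, 0.4226]
eef_rot: [0.768, 0.641, 0.0, 0.0]
ft_force: [0.5, -0.4, -4.3]
width: 0.0196
grip_force: 49.9
```

Emit:
drive_tool([
  [[0,0,0],0],
  [[0,0,0],0],
  [[0,0,0],0],
  [[0,0,0],0],
  [[0,0,0],0],
  [[0,0,0],0],
  [[0,0,0],0],
  [[0,0,0],0],
  [[0,0,0],0],
  [[0,0,0],0],
])

```text
time: 6.45
ee_pos: [0.5496, -0.0957, 0.4226]
eef_rot: [0.768, 0.641, 0.0, 0.0]
ft_force: [-0.2, 0.0, -4.0]
width: 0.0194
grip_force: 49.9
```

Run:
```python
from bench import r, vision
from h import *
s=r.read_state(); c=vision.camera("wrist"); 
a=vision.camera("scene");b=vision.camera("side")
pickle.dump((s,c,a,b),open("w2.pkl","wb"))
print(s["ee_pos"],s["eef_rot"],s["ft_force"],s["torque"],s["width"])
cv2.imwrite("pics/w2.png",c["color"][:,:,::-1])
```

```text
[ 0.54962345 -0.09574442  0.42256199] [7.67911952e-01 6.40555410e-01 3.16238585e-05 1.34946531e-05] [-0.18847015  0.02865509 -4.04637919] [ 0.01240307 -0.0381951   0.01879519] 0.019385499802494013
```

View pics/w2.png

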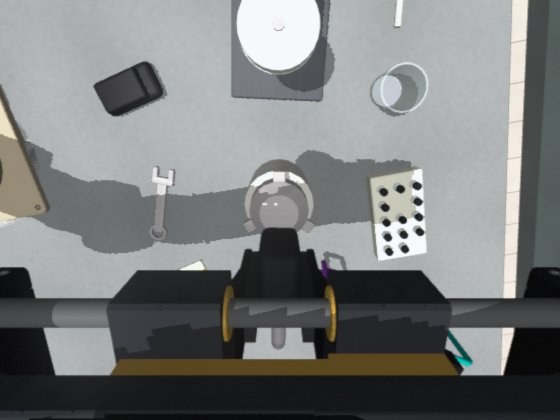

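Wrist view: the head's top disc is centred about (279,25) with its hub dot, base front corners at (232,97) and (323,101), and the held canister's neck with its lugs at about (279,205), upright in the jaws.

Run:
```python
from h import *
np.set_printoptions(precision=4,suppress=True)
s,c,a,b=pickle.load(open("w2.pkl","rb"));W=wristcam(c,s)
I=c["color"].astype(int)
m=((I.min(2)>190)).astype(np.uint8); m[80:]=0;m[:,:225]=0;m[:,335:]=0
cs,_=cv2.findContours(m,cv2.RETR_EXTERNAL,cv2.CHAIN_APPROX_NONE); k=max(cs,key=cv2.contourArea)[:,0]
k=k[k[:,1]>3]
P=np.array([onz(W,p,.193)[:2] for p in k])
# circle fit
def circ(P):
    M=np.c_[2*P,np.ones(len(P))]; q=np.linalg.lstsq(M,(P**2).sum(1),rcond=None)[0]; return q[:2],np.sqrt(q[2]+q[:2]@q[:2])
ce,R=circ(P); 
for i in range(3):
    e=np.abs(np.hypot(*(P-ce).T)-R); P=P[e<max(.0015,np.percentile(e,80))]; ce,R=circ(P)
print("head top circle",ce,R,len(P))
print("hub",onz(W,(278.5,24),.193),"px R cols",k.min(0),k.max(0))
# base edges
g=cv2.cvtColor(c["color"],cv2.COLOR_RGB2GRAY)
print(g[80,222:245],g[90:108,260],g[80,300:335])
def edge(rows,cols,axis):
    out=[]
    for u in (cols if axis else rows):
        v=np.array(rows if axis else cols); line=g[v,u].astype(float) if axis else g[u,v].astype(float)
        dd=np.diff(cv2.GaussianBlur(line.reshape(-1,1),(1,5),0).ravel()); i=np.argmax(np.abs(dd)); 
        out.append((u,v[i]+.5) if axis else (v[i]+.5,u))
    return np.array(out,float)
F=edge(range(92,110),range(238,318,2),1); L=edge(range(35,92,2),range(224,242),0)
for n,E in(("front",F),("left",L)):
    Q=np.array([onz(W,p,.012)[:2] for p in E]); vx,vy,x0,y0=cv2.fitLine(Q.astype(np.float32),cv2.DIST_HUBER,0,.01,.01).ravel()
    print(n,"angle deg",np.degrees(np.arctan2(vy,vx)),"pt",x0,y0,"dist head centre",(ce-[x0,y0])@[-vy,vx])
# canister neck nose / third lug
Rt=Ro.from_quat(s["eef_rot"]).as_matrix();print("tool y angle",np.degrees(np.arctan2(*Rt[1::-1,1])))
x,y,z=s["ee_pos"]; print("expected nose px",proj(W,[x,y,z-.1926+.097]),"shoulder centre",proj(W,[x,y,z-.1926+.07]))
cv2.imwrite("pics/w2c.png",cv2.resize(c["color"][150:235,230:330],(800,600*85*8//600 if 0 else 600))[:,:,::-1])
```

```text
head top circle [0.5796 0.069 ] 0.04304371588355625 161
hub [0.5804 0.0694 0.193 ] px R cols [237   4] [319  69]
[182 182 183 184 184 184 183 183 180 138 119 122 123 123 126 125 125 123
 123 124 123 123 123] [121 122 122 122 121 122 119 103 100 167 178 177 178 181 182 181 181 179] [ 83  82  82  80  80  80  80  81  80  80  80  80  80  81  80  81  79  80
  80  78  79  79  77  84 107 115 115 116 127 166 180 182 181 183 183]
front angle deg -12.532843 pt 0.5628145 0.0014592105 dist head centre 0.06960574060211172
left angle deg 77.15509 pt 0.49900112 0.054783385 dist head centre -0.07538608188850669
tool y angle -10.333505051950407
expected nose px [277.1837 217.1436] shoulder centre [277.368  207.4419]
```

View pics/w2c.png

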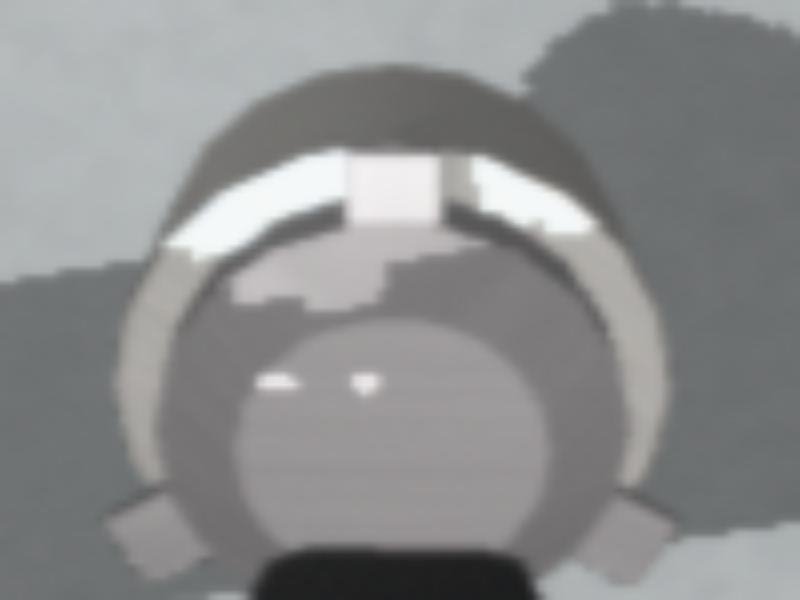

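Canister sits square in the jaws (lugs symmetric about column 279); axis about 1.5 mm off the TCP in camera terms. Head axis ≈ (0.580, 0.069), stand yaw ≈ −12.7° (edge distances 69.6/75.4 mm match the given 70/75). Lower, then bring it in from −y.

Emit:
drive_tool([
  [[0,0,-1.5],0],
  [[0,0,-2.5],0],
  [[0,0,-2.5],0],
  [[0,0,-2.5],0],
  [[0,0,-2.5],0],
  [[0,0,-2.5],0],
  [[0,0,-2.5],0],
  [[0,0,-2],0],
  [[0,0,-0.8],0],
  [[0,0,0],0],
])

```text
time: 7.85
ee_pos: [0.5493, -0.0958, 0.2291]
eef_rot: [0.768, 0.641, -0.0, -0.0]
ft_force: [-0.3, 0.9, -4.1]
width: 0.0198
grip_force: 49.9
```

Emit:
drive_tool([
  [[-0.4,1,0],0],
  [[0.3,1.8,0],0],
  [[0.4,2,0],0],
  [[0.4,2,0],0],
  [[0.4,2,0],-0.4],
  [[0.4,2,0],-0.5],
  [[0.4,1.8,0],-0.5],
  [[0.4,1.6,0],-0.5],
  [[0.4,1.34,0],-0.5],
  [[0.19,0.8,0],0],
])

```text
time: 9.1
ee_pos: [0.5786, 0.0692, 0.2298]
eef_rot: [0.781, 0.625, 0.0, -0.0]
ft_force: [0.4, -0.4, -4.3]
width: 0.0196
grip_force: 49.9
```

Emit:
drive_tool([
  [[0,0,0],0],
  [[0,0,0],0],
  [[0,0,0],0],
  [[0,0,0],0],
  [[0,0,0],0],
  [[0,0,0],0],
  [[0,0,0],0],
  [[0,0,0],0],
  [[0,0,0],0],
  [[0,0,0],0],
])

```text
time: 10.35
ee_pos: [0.5785, 0.0676, 0.2296]
eef_rot: [0.781, 0.624, 0.0, 0.0]
ft_force: [0.2, -0.4, -3.9]
width: 0.0194
grip_force: 49.9
```

Run:
```python
from bench import r, vision
from h import *
s=r.read_state(); a=vision.camera("scene");b=vision.camera("side");c=vision.camera("wrist")
pickle.dump((s,c,a,b),open("w3.pkl","wb"))
print(s["ee_pos"],s["ft_force"],s["torque"],s["joint_positions"])
Rt=Ro.from_quat(s["eef_rot"]).as_matrix();print("tool y angle",np.degrees(np.arctan2(*Rt[1::-1,1])))
A=a["color"];B=b["color"]
cr=lambda I,x,y:cv2.resize(I[y:y+100,x:x+67],(400,600),interpolation=cv2.INTER_CUBIC)
cv2.imwrite("pics/w3.png",np.hstack([cr(A,275,185),cr(B,258,125)])[:,:,::-1])
```

```text
[0.57853405 0.06763004 0.22957291] [ 0.1508924  -0.41553358 -3.87970012] [-0.0633013  -0.04046688 -0.00517002] [ 0.35779838  0.31018417 -0.67554008  1.55098587  0.19695192  1.34962219
 -0.56001275]
tool y angle -12.735112205216614
```

View pics/w3.png

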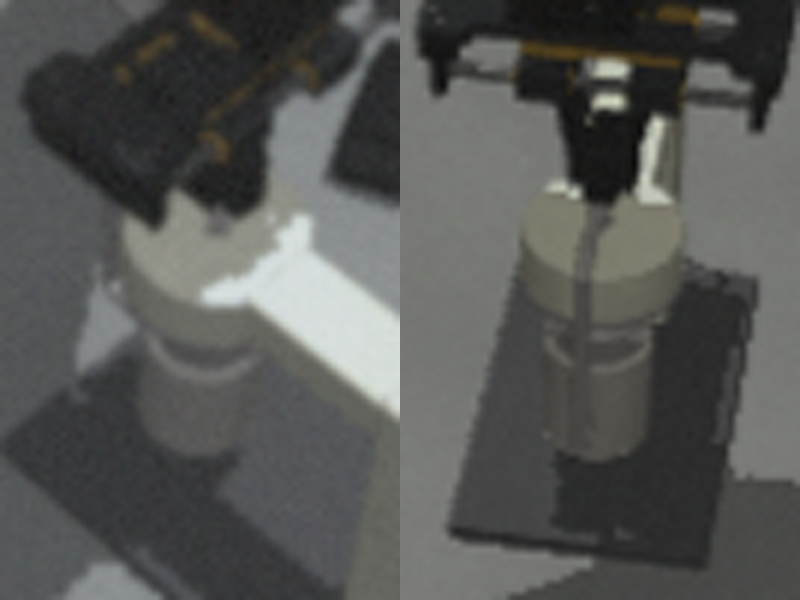

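The canister is centred under the head in both views (side: head 520–683, body 545–655 in crop pixels). Rising gently.

Emit:
drive_tool([
  [[0,0,0.4],0],
  [[0,0,0.5],0],
  [[0,0,0.5],0],
  [[0,0,0.4],0],
  [[0,0,0.3],0],
  [[0,0,0.2],0],
  [[0,0,0.1],0],
  [[0,0,0.1],0],
  [[0,0,0],0],
  [[0,0,0],0],
])

```text
time: 11.75
ee_pos: [0.5785, 0.0676, 0.2545]
eef_rot: [0.781, 0.624, -0.0, -0.0]
ft_force: [0.5, 0.4, -4.7]
width: 0.0194
grip_force: 49.9
```

Emit:
drive_tool([
  [[0,0,0.05],0],
  [[0,0,0],0],
  [[0,0,0.05],0],
  [[0,0,0],0],
  [[0,0,0.05],0],
  [[0,0,0],0],
  [[0,0,0],0],
  [[0,0,0],0],
  [[0,0,0],0],
  [[0,0,0],0],
])

```text
time: 13.0
ee_pos: [0.5783, 0.0676, 0.2557]
eef_rot: [0.781, 0.624, -0.0, -0.0]
ft_force: [1.4, 0.4, -13.5]
width: 0.0192
grip_force: 49.9
```

Emit:
drive_tool([
  [[0,0,0],-1],
  [[0,0,0],-1],
  [[0,0,0],-1],
  [[0,0,0],-1],
  [[0,0,0],-1],
  [[0,0,0],-1],
  [[0,0,0],0],
  [[0,0,0],0],
  [[0,0,0],0],
  [[0,0,0],0],
])

```text
time: 14.25
ee_pos: [0.5784, 0.0676, 0.2559]
eef_rot: [0.813, 0.583, -0.0, -0.0]
ft_force: [-1.4, -0.4, -18.0]
width: 0.0199
grip_force: 49.9
```

```bash
cat > st.py <<'E'
from bench import r
from h import *
s=r.read_state();Rt=Ro.from_quat(s["eef_rot"]).as_matrix();np.set_printoptions(precision=4,suppress=True)
print("t",round(s["time"],2),"pos",s["ee_pos"],"diff",round(np.degrees(np.arctan2(*Rt[1::-1,1]))+12.7,2),"F",s["ft_force"],"T",s["torque"])
E
python3 st.py
```

```text
t 14.25 pos [0.5784 0.0676 0.2559] diff -6.04 F [ -1.4101  -0.3967 -17.9841] T [-0.1615  0.3073  0.101 ]
```

Emit:
drive_tool([
  [[0,0,-0.02],-1],
  [[0,0,0],-1],
  [[0,0,0],-1],
  [[0,0,0],-1],
  [[0,0,0],-1],
  [[0,0,0],-1],
  [[0,0,0],0],
  [[0,0,0],0],
  [[0,0,0],0],
  [[0,0,0],0],
])

```text
time: 15.5
ee_pos: [0.579, 0.0684, 0.2568]
eef_rot: [0.842, 0.539, 0.001, 0.0]
ft_force: [-0.2, 0.0, -4.8]
width: 0.02
grip_force: 49.9
```

```bash
python3 st.py
```

```text
t 15.5 pos [0.579  0.0684 0.2568] diff -12.01 F [-0.2244  0.0199 -4.8196] T [-0.3097  0.0656 -0.0026]
```

Force dropped from 14 N to under 1 N and the tool rose 1 mm: the lugs have found the slots near −12°. Raising carefully.

Emit:
drive_tool([
  [[0,0,0.05],0],
  [[0,0,0.05],0],
  [[0,0,0.05],0],
  [[0,0,0.05],0],
  [[0,0,0.05],0],
  [[0,0,0.05],0],
  [[0,0,0],0],
  [[0,0,0],0],
  [[0,0,0],0],
  [[0,0,0],0],
])

```text
time: 16.75
ee_pos: [0.5785, 0.0677, 0.2589]
eef_rot: [0.842, 0.539, 0.0, -0.0]
ft_force: [1.0, 1.4, -8.2]
width: 0.0196
grip_force: 49.9
```

```bash
python3 st.py
```

```text
t 16.75 pos [0.5785 0.0677 0.2589] diff -12.03 F [ 0.9707  1.3983 -8.1577] T [ 0.5396 -0.333   0.0169]
```

Emit:
drive_tool([
  [[0,0,0.1],0],
  [[0,0,0.15],0],
  [[0,0,0.15],0],
  [[0,0,0.15],0],
  [[0,0,0.15],0],
  [[0,0,0.1],0],
  [[0,0,0.1],0],
  [[0,0,0],0],
  [[0,0,0],0],
  [[0,0,0],0],
])

```text
time: 18.0
ee_pos: [0.5785, 0.0677, 0.2678]
eef_rot: [0.842, 0.539, -0.0, -0.0]
ft_force: [1.2, 3.1, -9.4]
width: 0.0196
grip_force: 49.9
```

```bash
python3 st.py
```

```text
t 18.0 pos [0.5785 0.0677 0.2678] diff -12.04 F [ 1.1931  3.0688 -9.4342] T [ 0.7007 -0.2485 -0.0271]
```

Emit:
drive_tool([
  [[0,0,0.08],0],
  [[0,0,0.08],0],
  [[0,0,0.06],0],
  [[0,0,0.05],0],
  [[0,0,0.05],0],
  [[0,0,0],0],
  [[0,0,0],0],
  [[0,0,0],0],
  [[0,0,0],0],
  [[0,0,0],0],
])

```text
time: 19.25
ee_pos: [0.5785, 0.0676, 0.2711]
eef_rot: [0.842, 0.539, 0.0, 0.0]
ft_force: [0.7, 2.4, -9.8]
width: 0.0194
grip_force: 49.9
```

```bash
python3 st.py
```

```text
t 19.25 pos [0.5785 0.0676 0.2711] diff -12.04 F [ 0.6729  2.4075 -9.8389] T [ 0.7805 -0.2347 -0.019 ]
```

Emit:
drive_tool([
  [[0,0,0],1],
  [[0,0,0],1.5],
  [[0,0,0],2],
  [[0,0,0],2],
  [[0,0,0],2],
  [[0,0,0],2],
  [[0,0,0],1.5],
  [[0,0,0],0],
  [[0,0,0],0],
  [[0,0,0],0],
])

```text
time: 20.5
ee_pos: [0.5785, 0.0674, 0.2711]
eef_rot: [0.781, 0.624, -0.0, 0.0]
ft_force: [0.9, -0.2, -9.5]
width: 0.0198
grip_force: 49.9
```

```bash
python3 st.py
```

```text
t 20.5 pos [0.5785 0.0674 0.2711] diff -0.06 F [ 0.9415 -0.2397 -9.5474] T [-0.3857 -0.4092  0.0126]
```

Emit:
drive_tool([
  [[0,0,0],2],
  [[0,0,0],3.5],
  [[0,0,0],3.5],
  [[0,0,0],3.5],
  [[0,0,0],3.5],
  [[0,0,0],3.5],
  [[0,0,0],3.5],
  [[0,0,0],3],
  [[0,0,0],2],
  [[0,0,0],0],
])

```text
time: 21.75
ee_pos: [0.5784, 0.0678, 0.2711]
eef_rot: [0.607, 0.795, 0.0, -0.0]
ft_force: [0.9, 0.3, -9.4]
width: 0.0196
grip_force: 49.9
```

```bash
python3 st.py
```

```text
t 21.75 pos [0.5784 0.0678 0.2711] diff 27.99 F [ 0.8894  0.2872 -9.4081] T [ 0.046  -0.2559  0.0214]
```

Free turning so far (torque 0.02 N m). Now feeling for the stop in small turns.

Emit:
drive_tool([
  [[0,0,0],1],
  [[0,0,0],1],
  [[0,0,0],1],
  [[0,0,0],1],
  [[0,0,0],0.5],
  [[0,0,0],0.5],
  [[0,0,0],0],
  [[0,0,0],0],
  [[0,0,0],0],
  [[0,0,0],0],
])

```text
time: 23.0
ee_pos: [0.5789, 0.068, 0.2712]
eef_rot: [0.572, 0.821, 0.001, 0.0]
ft_force: [4.3, 2.8, -12.8]
width: 0.0195
grip_force: 50.1
```

```bash
python3 st.py
```

```text
t 23.0 pos [0.5789 0.068  0.2712] diff 32.97 F [  4.3426   2.7763 -12.8045] T [ 0.8971 -1.6957 -0.3576]
```

Stop felt (0.36 N m at +33°). Letting it down.

Emit:
drive_tool([
  [[0,0,-0.1],0],
  [[0,0,-0.1],0],
  [[0,0,-0.1],0],
  [[0,0,-0.1],0],
  [[0,0,-0.1],0],
  [[0,0,-0.1],0],
  [[0,0,-0.1],0],
  [[0,0,0],0],
  [[0,0,0],0],
  [[0,0,0],0],
])

```text
time: 24.25
ee_pos: [0.579, 0.0679, 0.2645]
eef_rot: [0.572, 0.82, 0.001, 0.001]
ft_force: [4.7, 1.9, -3.0]
width: 0.0198
grip_force: 50.1
```

```bash
python3 st.py
```

```text
t 24.25 pos [0.579  0.0679 0.2645] diff 32.97 F [ 4.6676  1.9211 -3.0384] T [ 0.8657 -1.7989 -0.3213]
```

Emit:
drive_tool([
  [[0,0,-0.03],-0.3],
  [[0,0,-0.03],-0.3],
  [[0,0,-0.03],0],
  [[0,0,0],0],
  [[0,0,0],0],
  [[0,0,0],0],
  [[0,0,0],0],
  [[0,0,0],0],
  [[0,0,0],0],
  [[0,0,0],0],
])

```text
time: 25.5
ee_pos: [0.5791, 0.0679, 0.2637]
eef_rot: [0.576, 0.818, 0.001, 0.001]
ft_force: [5.5, 3.0, -3.5]
width: 0.0198
grip_force: 50.0
```

```bash
python3 st.py
```

```text
t 25.5 pos [0.5791 0.0679 0.2637] diff 32.38 F [ 5.482   3.0355 -3.5134] T [ 0.8351 -1.7063 -0.1981]
```

Emit:
drive_tool([
  [[0.05,0.03,-0.03],-0.5],
  [[0.03,0.01,0],-0.3],
  [[0,0,0],0],
  [[0,0,0],0],
  [[0,0,0],0],
  [[0,0,0],0],
  [[0,0,0],0],
  [[0,0,0],0],
  [[0,0,0],0],
  [[0,0,0],0],
])

```text
time: 26.75
ee_pos: [0.5795, 0.068, 0.2634]
eef_rot: [0.582, 0.813, 0.0, 0.0]
ft_force: [1.6, 1.5, 6.4]
width: 0.0192
grip_force: 49.9
```

```bash
python3 st.py
```

```text
t 26.75 pos [0.5795 0.068  0.2634] diff 31.57 F [1.6282 1.4537 6.418 ] T [ 0.394  -0.7473  0.109 ]
```

It now bears down on the notches at about 71 mm (Fz +6 N). Releasing and withdrawing straight up.

Emit:
drive_tool([
  [[0,0,0],0],
  [[0,0,0],0],
  [[0,0,0],0],
  [[0,0,0],0],
  [[0,0,0],0],
  [[0,0,0],0],
  [[0,0,0],0],
  [[0,0,0],0],
  [[0,0,0],0],
  [[0,0,0],0],
], hand=0)

```text
time: 28.0
ee_pos: [0.5793, 0.068, 0.2629]
eef_rot: [0.582, 0.813, 0.0, 0.0]
ft_force: [-0.2, -0.1, 0.2]
width: 0.0869
grip_force: 0.0
```

Emit:
drive_tool([
  [[0,0,1],0],
  [[0,0,1.5],0],
  [[0,0,1.5],0],
  [[0,0,1.5],0],
  [[0,0,2],0],
  [[-1,-1,2],0],
  [[-2,-2,2],0],
  [[-2,-2,2],0],
  [[-2,-2,1],0],
  [[0,0,0],0],
])

```text
time: 29.25
ee_pos: [0.5085, -0.0039, 0.4098]
eef_rot: [0.583, 0.812, 0.0, 0.002]
ft_force: [0.2, 0.8, 0.5]
width: 0.087
grip_force: 0.0
```

```bash
python3 st.py
python3 - <<'E'
from bench import r, vision
from h import *
a=vision.camera("scene");b=vision.camera("side")
pickle.dump((a,b),open("w4.pkl","wb"))
cr=lambda I,x,y:cv2.resize(I[y:y+120,x:x+80],(400,600),interpolation=cv2.INTER_CUBIC)
cv2.imwrite("pics/w4.png",np.hstack([cr(a["color"],265,165),cr(b["color"],252,105)])[:,:,::-1])
E
```

```text
t 29.25 pos [ 0.5085 -0.0039  0.4098] diff 31.36 F [0.1724 0.7581 0.4819] T [ 0.0005 -0.1527 -0.0429]
```

View pics/w4.png

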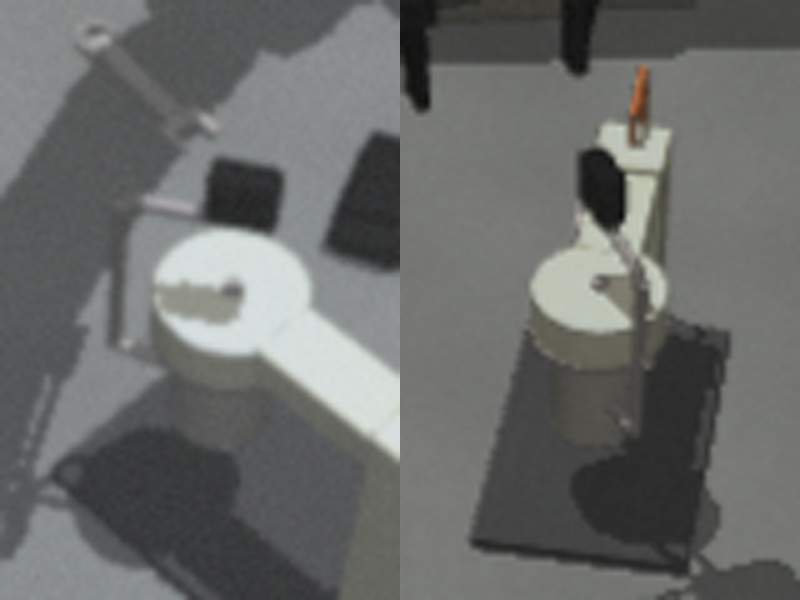

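The canister hangs by itself under the head, upright, grip at side (292.6,142.6) and scene (314,204). A quick height check before handing in.

Run:
```python
from h import *
a,b=pickle.load(open("w4.pkl","rb"))
f=lambda I:I.max(2)<50
ga,sa,_=blob(a,(303,192,22,24),f);gb,sb,_=blob(b,(283,130,18,24),f)
g=tri((a,ga),(b,gb));print(ga,gb,sa,sb,g,"canister z",g[2]-.197)
```

```text
[312.94 205.08] [292.02752294 142.02752294] [307 200  13  10 100] [288 135   9  16 109] [0.58027236 0.07333237 0.26433991] canister z 0.06733990625148606
```

Corrected for the 3.9 mm bias that the same measurement gave on the bench, this is 71.2 mm: locked.

```bash
python3 -c "
from bench import r
print(r.close_job())"
```

```text
the job is handed in; nothing more can be done
None
```

The canister hangs by itself in the head, its lugs in the lock notches (about 71 mm above the stand's origin); the gripper is clear and the job is handed in at about 30 s, result not reported back.

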